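Close the bearing cap and press the grease gun home on its nipple

TASK

Grease the open bearing of the small green polishing spindle: gently lower its hinged cap by the black ball knob until it is fully closed on the shaft. Then lift the push-type grease gun out of its stand by the red grip, press its coupler squarely onto the slanting brass nipple on the cap until it snaps, and push on straight along the nipple, against the pump spring, through well over half of the pump's stroke. The job finishes with you still holding the gun pressed like that, so do not ease off or let go, and leave the other things on the bench where they are.

Things in the scene. Friction and masses are not known exactly. Their poses are not given: they have to be found in the camera images.
- spindle: Small polishing spindle fixed to the bench: green base plate 160 x 250 x 12 mm, bearing block with hinged cap in its middle, steel shaft 20 mm thick along y (-128 to 107 mm), 62 mm above the bench, grey felt wheel 84 mm across at y = 65 to 105 mm, pulley 72 mm across at y = -78 to -100 mm. Origin: middle of the underside; x points from the front (knob side) to the back (hinge), z up.
- bearing_cap (a joint): Hinge of the bearing cap, rad: 0 is fully closed on the shaft, it grows as the cap swings up and back, 1.57 is upright, 1.85 the stop. The hinge is stiff (0.28 N m): the cap stays where it is left and takes 2 to 5 N at the knob to move.
- cap_hinge (a point): Point on the axis of the cap's hinge pin, 66 mm above the bench, 56 mm behind the shaft's axis. Axes are those of the cap: y along the hinge pin; with the cap closed x points to the back and z up. Opening turns the cap about +y: the knob, which lies to -x, goes up.
- cap_knob (a point): Centre of the black ball knob of the cap, 24 mm across. In the axes of cap_hinge it lies at x = -155, z = 4 mm, on a stem 10 mm thick that leaves 35 mm free between the ball and the cap's 52 mm wide front ear. Height 70 mm with the cap closed, about 220 mm upright. Pinched along y, the ball can turn between the pads while the gripper keeps pointing down.
- nipple (a point): Brass grease nipple standing on the cap, moving with it. This point: centre of its ball head, 11 mm across. z: the nipple's axis, out of the cap; with the cap closed it leans 30 degrees from vertical to the front (-x of the spindle), head 114 mm above the bench. In the axes of cap_hinge the head is at x = -86, z = 48 mm. Neck 7 mm thick, hexagon 19 mm wide from 16 mm below the head.
- gun_stand: Aluminium stand fixed to the bench: upright cylinder 68 mm across, 86 mm high, on a dark foot 92 mm across, with a bore 32 mm wide from the top in which the gun hangs by its collar, coupler down. Origin: middle of the underside. Lift the gun straight up by 75 mm to bring it clear.
- grease_gun: The whole grease gun, 150 mm long, about 240 to 390 g, without regard to its grip: origin at the lower end, where the middle of the coupler's mouth is while the pump is not pressed; z points up the gun, x and y across the sides of the square grip.
- gun_grip (a point): Centre of the gun's red grip, a square bar 26 x 26 mm, 60 mm long (30 mm up and down from here); sides face along x and y, z points up the gun. Below it a collar 45 mm across, 8 mm thick, against whose top the fingertips can bear when pushing; above it a filler cap 25 mm across, 14 mm high. In the stand the gun is upright and this point is 124 mm above the bench.
- coupler (a point): Middle of the mouth of the coupler, 106 mm below gun_grip along the gun while the pump is not pressed; z points up the gun. Coupler 24 mm across; its bell mouth is 17 mm wide and centres a nipple head up to 3 mm off. Four sprung jaws 8 mm deep: a push rising to at most about 9 N takes the head past them with a snap; it is then held, its centre 14 to 15 mm deep.
- gun_nose (a joint): Pump stroke of the gun, m: how far coupler and brass tube are pushed into the barrel, 0 (out, 16 mm of tube visible) to 0.014 (stop). The spring needs 11 N to start and 0.5 N more per mm (14.5 N at 7 mm, 18 N at the stop), so the coupler snaps on first; then the grip goes on along the nipple by as much as the stroke.
- etchant: White dropper bottle with black top, 38 mm across, 118 mm high; bystander. Origin: underside.
- buds: Round tub of cotton buds, 77 mm across, 80 mm high; bystander. Origin: underside.
- tape: Roll of tan tape, 94 mm across, 48 mm high; bystander. Origin: underside.
- hexkey: Black L-shaped hex key, 109 mm long, lying flat; bystander. Origin: underside.
- driver: Screwdriver with red handle, 214 mm long, lying; bystander. Origin: underside.
- wipes: Folded white wipes, 67 x 100 x 14 mm, lying flat; bystander. Origin: underside.
- pot: Black pen pot with pens, 80 mm across, 147 mm high; bystander. Origin: underside.
- vial: White screw-cap vial, 26 mm across, 54 mm high; bystander. Origin: underside.
Mind the look-alikes: they are no part of the job. What is shaped like the gun_stand but pink is not meant.

How it is judged (in metres and radians):
On the way, in this order (a step that is already met when the one before it is completed fails the run):
1. the bearing cap is closed, with the gun still in its stand (value of joint bearing_cap below 0.05 rad and horizontal distance between gun_grip and gun_stand below 0.02 m), for 0.2 s.
2. with the cap closed, the nipple's head has snapped in past the coupler's jaws (value of joint bearing_cap below 0.05 rad and z of nipple in the frame of coupler above 0.0115 m and x of nipple in the frame of coupler between -0.0025 and 0.0025 m and y of nipple in the frame of coupler between -0.0025 and 0.0025 m), for 0.05 s.
At the end, for the whole second after the job is handed in: Cap closed (under 0.05 rad); nipple head snapped in (centre over 11.5 mm deep in the coupler, within 2.5 mm of its axis), gun within 7 degrees of the nipple's axis; pump stroke over 7 of 14 mm, gun pressing the nipple with over 8 N, held in the fingers (over 3 N) and still (all of step 2 and angle between the z axis of coupler and the z axis of nipple, either way round below 0.12 rad and value of joint gun_nose above 0.007 m and contact force between grease_gun and spindle above 8 N and contact force between the fingers and grease_gun above 3 N and linear speed of grease_gun below 0.02 m/s); the arm keeps its last pose, push and grip.
It fails at once if the cap is slammed (closes faster than 2.5 rad/s) (velocity of joint bearing_cap below -2.5 rad/s).
It fails at once if a bystander is moved by more than 30 mm (distance of any of etchant, buds, tape, hexkey, driver, wipes, pot, vial from where it was at the start of the episode above 0.03 m).
It also fails if it takes over 58 s, if anything falls off the work surface, if the arm or the gripper's body presses on something with over 40 N, if the wrist force passes 120 N, or if a joint passes its speed limit or range.

ROBOT

A 7-joint arm with a two-finger parallel gripper is mounted at the origin on the work surface; the furniture and walls round the work are solid. World frame = base frame: x ahead of the robot, y to its left, z up, the work surface at z = 0. Lengths are in m, angles in degrees, forces in N, time in s.
With the tool pointing down it reaches from about 0.425 to 0.875 m from the base axis. Payload 4.7 kg.
Tool frame: the origin (TCP) lies at the very end of the fingers, on their centre line; the grasp point (between the pads) lies 19 mm behind it; z points along the fingers, y is the line along which they close (so a half turn about z gives the same grasp; the last joint's range is limited). The gripper opens to 87 mm and grips with 3 to 60 N. Pads are 19 mm wide; open, the fingers measure 117 mm over their backs; the gripper's body (75 mm by 190 mm) begins 51 mm behind the grasp point.
Start: joints at [-70.64, 18.392, -4.016, 83.108, 1.295, 78.541, -3.26], TCP at [0.207, 0.616, 0.223] pointing down, gripper open.
Joint ranges: [-163.93, 163.93], [-17.29, 119.83], [-79.2, 71.16], [3.27, 140.29], [-89.18, 269.18], [5.43, 117.66], [-154.24, 154.24]. Speed limits (degrees/s): [147.25, 147.25, 180, 180, 180, 180, 180].

INTERFACE

Orientations are given as [roll, pitch, yaw] about the fixed x, y, z axes, in that order (R = Rz(yaw) Ry(pitch) Rx(roll)).
In Python, from cell import get_obs, eyes, env gives the robot as it stands.
- The arm moves only by the tool servo_tool, never from a script. Its argument "series" is a list that holds one entry, the list of rows, each a list of 7 numbers: the shift along the tool's x, y, z in units of 300 mm (1.0 is 300 mm), then the turn, a rotation vector about the tool's x, y, z in units of pi rad (1.0 is pi rad), then the opening, from 0 (shut) to 1 (fully open). In form: [[[tx, ty, tz, wx, wy, wz, gripper], ...]]. A call has 1 to 12 rows; each row is the pose to reach, as a shift and turn from the pose commanded when the call began, along the tool's axes at that moment, turning the shorter way round; what a row does not reach only later rows make up. A row lasts 1/12 s, in which the tool goes at most 41.7 mm and 7.16 degrees, less where a joint would pass 70% of its speed; a pose out of reach is approached as far as the arm can. A call with a number of a shift or a turn outside -1 to 1 is refused whole. A call with a gripper value outside its range is refused whole. The fingers move at their own pace and stop on an object; "grip_force" is the grip in N (left out, the last holds). Time passes only in rows, so rows that repeat a pose let the fingers close. It gives the time, the measured TCP pose, the force, the opening and the grip force at its end, in the units of the state.
- get_obs(): the state, without advancing time (a new reading comes with each control period).
- eyes.read_camera(name): name is "side" or "top"; returns a dict with "frame" (384x512x3 uint8, red, green, blue), "depth" (384x512 float32, m along the optical axis (not along the pixel's ray), 0 where there is no reading), "fx", "fy", "cx", "cy" (pixels), "distortion" ([k1, k2, p1, p2, k3] as OpenCV has them; the pictures are not rectified), "origin" and "rotation" of the camera in the world. Camera axes: x right, y down, z forward; pixel columns grow to the right and rows downward; lengths in m; the calibration is good to about 2 mm. A picture is of the moment at which its call begins.
- env.sign_off(): hands the job in; it is judged then, once.
The state is a dict: "time_s": time; "qpos": joint angles; "joint_velocities": joint speeds; "effort": joint torques, N m; "tool_pos": TCP position; "tool_rot": TCP orientation; "force": force on the tool from outside, world axes, zero at the start; "wrist_torque": the same for the moment, N m; "grip_width": finger opening in m; "grasp_force": force on a finger pad.
Only numpy, scipy, OpenCV 4.12 (cv2) and the standard library are available. Lean on these libraries where they do the work, as an engineer would, in place of code of your own. Each camera call takes 0.05 s, during which the arm holds its last target. There are 200 camera calls.

## Working session

There is one attempt and no reset: what is moved stays moved. The work goes in short steps, Python scripts to look and compute and a tool call to move; the robot and the scene stay as the last step left them, time stands still between calls to the robot, and variables do not carry over. Pictures are saved under pics/ and viewed, at most 10 in all, crops included, and the job is handed in when it is done.

Besides the shell and the picture viewer there is one more tool, called after "Call:" as name(argument=value, ...) on one line, values as JSON. servo_tool: Moves the arm, as the interface text tells. Shifts and turns lie within -1 to 1; 1 stands for 300 mm of shift or pi rad of turn. Its arguments: {"type":"object","properties":{"series":{"type":"array"},"grip_force":{"type":"number"}},"required":["series"]}

```bash
mkdir -p pics; ls
cat > h.py <<'E'
import numpy as np,cv2
from cell import get_obs,eyes,env
from scipy.spatial.transform import Rotation as R
def cam(n):
    c=eyes.read_camera(n); return c
def cloud(c):
    h,w=c['depth'].shape
    K=np.array([[c['fx'],0,c['cx']],[0,c['fy'],c['cy']],[0,0,1.]])
    v,u=np.mgrid[0:h,0:w]
    p=np.stack([u,v],-1).reshape(-1,1,2).astype(np.float64)
    n=cv2.undistortPoints(p,K,np.array(c['distortion'],float)).reshape(h,w,2)
    d=c['depth'][...,None]
    P=np.concatenate([n*d,d],-1)@np.array(c['rotation']).T+np.array(c['origin'])
    P[c['depth']==0]=np.nan
    return P
def save(n,f): cv2.imwrite('pics/'+n,cv2.cvtColor(f,cv2.COLOR_RGB2BGR))
E
python3 - <<'E'
from h import *
for n in('side','top'):
    c=cam(n); save(n+'0.png',c['frame']); np.savez('/tmp/'+n+'0.npz',P=cloud(c),f=c['frame'])
    print(n,c['origin'],np.array(c['rotation']).tolist(),c['fx'])
print(get_obs())
E
```

```text
picsTraceback (most recent call last):
  File "<stdin>", line 3, in <module>
  File "h.py", line 13, in cloud
    P=np.concatenate([n*d,d],-1)@np.array(c['rotation']).T+np.array(c['origin'])
      ~~~~~~~~~~~~~~~~~~~~~~~~~~~~~~~~~~~~~~~~~~~~~~~~~~~~^~~~~~~~~~~~~~~~~~~~~~
ValueError: operands could not be broadcast together with shapes (384,512) (3,)
```

```bash
sed -i "s/np.array(c\['rotation'\]).T/rot(c).T/" h.py
cat >> h.py <<'E'
def rot(c):
    r=np.array(c['rotation'],float)
    return r if r.shape==(3,3) else R.from_euler('xyz',r,degrees=True).as_matrix()
E
python3 - <<'E'
from h import *
for n in('side','top'):
    c=cam(n); print(n,c['origin'],c['rotation'],c['fx'])
    save(n+'0.png',c['frame']); np.savez('/tmp/'+n+'0.npz',P=cloud(c),f=c['frame'])
print(get_obs())
E
```

```text
side [0.50328508 1.10033363 0.95895159] [-123.51597968   -1.30109989 -175.14921098] 476.4371152881751
top [ 0.25242729 -0.17195346  1.48829295] [-166.68168699   -0.39120661  -89.85992872] 388.9019391226558
{'time_s': 0.15, 'qpos': array([-70.63973564,  18.42748025,  -4.0168243 ,  83.15822155,
         1.29607718,  78.54137066,  -3.25809075]), 'joint_velocities': array([-0.01614907, -0.19539637,  0.06606821, -0.21973521, -0.05810824,
        0.09687579, -0.00301936]), 'effort': array([-9.47254375e-05, -4.91795933e+01, -4.04735059e-01, -3.12881112e+01,
       -6.40613073e-02,  4.03612142e-02,  1.05062149e-04]), 'tool_pos': array([0.20671751, 0.61581488, 0.22173909]), 'tool_rot': array([-1.79918210e+02,  5.72948719e-03,  1.61452470e+02]), 'force': array([0.04300131, 0.51809852, 0.17170486]), 'wrist_torque': array([-0.03622245,  0.00123125, -0.0200063 ]), 'grasp_force': 0.0, 'grip_width': 0.08690564992555043}
```

View pics/side0.png

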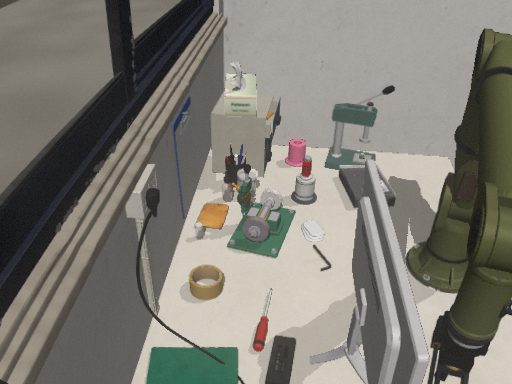

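View pics/top0.png

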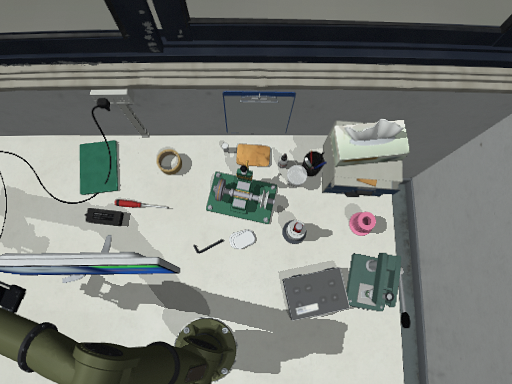

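Run:
```python
from h import *
T=np.load('/tmp/top0.npz');S=np.load('/tmp/side0.npz')
for u,v in[(205,345),(293,231),(299,229),(210,205),(274,219),(215,175),(279,187),(245,172),(243,195),(222,190),(264,200),(293,175),(313,160),(283,158),(240,240),(175,268),(90,257),(5,296),(310,290),(370,280),(389,297),(253,155),(168,160)]: print('T',u,v,T['P'][v,u].round(3))
for u,v in[(307,165),(306,185),(262,243),(290,208),(229,245),(275,255),(256,232),(272,200),(247,180),(376,230),(400,330),(372,165),(344,365)]: print('S',u,v,S['P'][v,u].round(3))
a=cv2.resize(T['f'][140:250,195:325],None,fx=6,fy=5.4,interpolation=cv2.INTER_CUBIC)
b=cv2.resize(S['f'][140:260,190:330],None,fx=5.7,fy=5,interpolation=cv2.INTER_CUBIC)
save('t1.png',a);save('s1.png',b)
# green base plate mask in top
P=T['P'];f=T['f'].astype(int)
m=(f[...,1]>f[...,0]+15)&(abs(P[...,2]-.012)<.008)&(P[...,1]<0.12)&(P[...,1]>-.3)
m[:, :200]=0; m[:,290:]=0
q=P[m];print(len(q),cv2.minAreaRect((q[:,:2]*1000).astype(np.float32)))
```

```text
T 205 345 [ 0.058 -0.031  0.274]
T 293 231 [ 0.42  -0.316  0.096]
T 299 229 [ 0.418 -0.329  0.164]
T 210 205 [ 0.528 -0.006  0.017]
T 274 219 [ 0.478 -0.253 -0.003]
T 215 175 [ 0.649 -0.022  0.012]
T 279 187 [ 0.603 -0.273  0.005]
T 245 172 [ 0.615 -0.143  0.18 ]
T 243 195 [ 0.556 -0.134  0.072]
T 222 190 [ 0.572 -0.057  0.083]
T 264 200 [ 0.535 -0.212  0.083]
T 293 175 [ 0.632 -0.322  0.079]
T 313 160 [ 0.716 -0.411  0.001]
T 283 158 [ 0.696 -0.284  0.087]
T 240 240 [ 0.395 -0.123  0.015]
T 175 268 [0.285 0.089 0.164]
T 90 257 [0.309 0.302 0.355]
T 5 296 [0.191 0.561 0.332]
T 310 290 [ 0.212 -0.378  0.05 ]
T 370 280 [ 0.246 -0.608  0.019]
T 389 297 [ 0.195 -0.593  0.26 ]
T 253 155 [ 0.73  -0.171  0.019]
T 168 160 [ 0.715  0.171 -0.004]
S 307 165 [ 0.428 -0.315  0.142]
S 306 185 [ 0.426 -0.292  0.075]
S 262 243 [ 0.558 -0.036  0.016]
S 290 208 [ 0.476 -0.252  0.002]
S 229 245 [ 0.659 -0.021  0.01 ]
S 275 255 [0.515 0.011 0.011]
S 256 232 [ 0.577 -0.022  0.068]
S 272 200 [ 0.538 -0.191  0.072]
S 247 180 [ 0.616 -0.129  0.183]
S 376 230 [0.306 0.312 0.36 ]
S 400 330 [0.297 0.576 0.358]
S 372 165 [0.3   0.128 0.409]
S 344 365 [ 0.328  0.385 -0.   ]
1458 ((561.6694946289062, -126.07539367675781), (249.22535705566406, 158.2648468017578), 77.5741958618164)
```

View pics/t1.png

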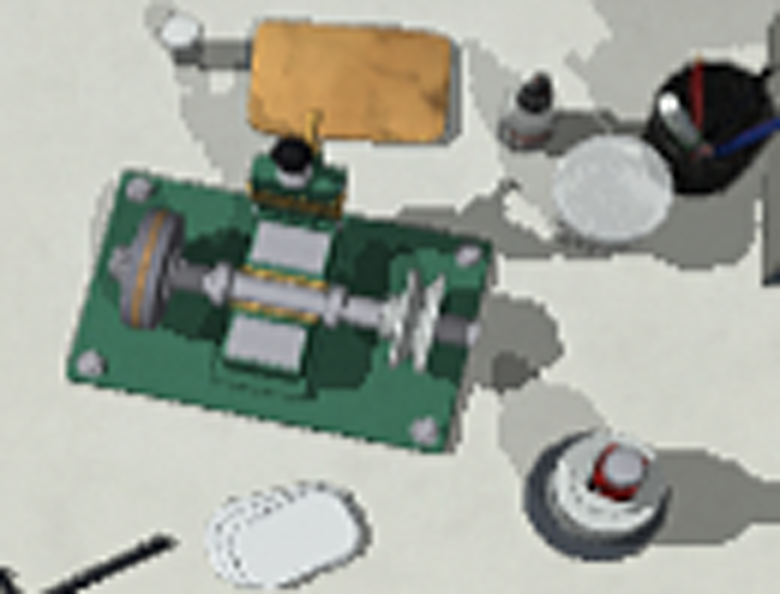

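View pics/s1.png

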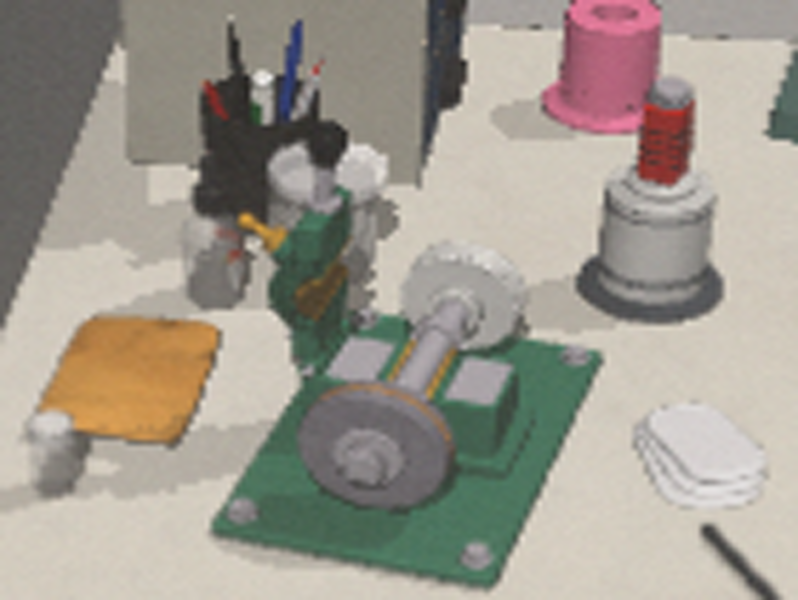

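```bash
cat >> h.py <<'E'
yaw=np.radians(-12.43); O=np.array([.5617,-.1261,0]); M=np.array([[np.cos(yaw),-np.sin(yaw),0],[np.sin(yaw),np.cos(yaw),0],[0,0,1]])
def tosp(P): return (P-O)@M
E
python3 - <<'E'
from h import *
for n in('top','side'):
    D=np.load(f'/tmp/{n}0.npz');P=D['P'];f=D['f'].astype(int);s=tosp(P)
    k=(f.max(-1)<70)&(s[...,2]>.15)&(abs(s[...,1])<.06)&(abs(s[...,0])<.15)
    v,u=np.nonzero(k);print(n,'knob sp',np.median(s[k],0).round(4),s[k].min(0).round(4),s[k].max(0).round(4),k.sum(),u.mean(),v.mean())
    b=(f[...,0]>f[...,2]+50)&(s[...,2]>.1)&(abs(s[...,1])<.06)&(abs(s[...,0])<.15)
    print(' brass',s[b].mean(0).round(4) if b.any() else 0,b.sum())
    # shaft
    q=(abs(s[...,1])<.06)&(abs(s[...,0])<.02)&(abs(s[...,2]-.07)<.004);print(' shaft top',s[q].mean(0).round(4),q.sum())
    # wheel lateral extents
    w=(s[...,1]>.05)&(s[...,1]<.115)&(s[...,2]>.03)&(s[...,2]<.12)&(abs(s[...,0])<.06)
    print(' wheel',np.nanpercentile(s[w],[1,50,99],axis=0).round(4).tolist())
    r=(f[...,0]>f[...,1]+50)&(P[...,2]>.08)&(P[...,2]<.17)&(abs(P[...,0]-.42)<.06)&(abs(P[...,1]+.32)<.06)
    print(' red',np.percentile(P[r],[5,50,95],axis=0).round(4).tolist(),r.sum())
    g=(abs(P[...,0]-.42)<.06)&(abs(P[...,1]+.32)<.06)
    for lo,hi in((.075,.09),(.09,.1),(.158,.175)):
        h=g&(P[...,2]>lo)&(P[...,2]<hi); 
        if h.sum()>5: print(' ',lo,h.sum(),P[h].mean(0).round(4),cv2.minEnclosingCircle((P[h][:,:2]*1000).astype(np.float32)))
E
```

```text
top knob sp [ 0.0544 -0.004   0.2239] [ 0.0454 -0.0257  0.1509] [0.0662 0.0226 0.2372] 59 244.38983050847457 170.27118644067798
 brass [ 0.0875 -0.0004  0.1553] 19
 shaft top [ 0.0003 -0.001   0.0698] 126
 wheel [[-0.0401, 0.052, 0.0441], [-0.0036, 0.0772, 0.0868], [0.0378, 0.1047, 0.1065]]
 red [[0.4151, -0.3329, 0.1126], [0.4192, -0.3212, 0.1455], [0.4327, -0.3135, 0.1541]] 12
  0.075 153 [ 0.4279 -0.326   0.0848] ((429.2265930175781, -328.64556884765625), 34.28131866455078)
  0.09 53 [ 0.4225 -0.3255  0.0936] ((426.1156005859375, -326.9679870605469), 30.90151023864746)
  0.158 42 [ 0.4284 -0.3283  0.1658] ((427.8045654296875, -328.16558837890625), 12.321056365966797)
side knob sp [0.0538 0.0087 0.2246] [ 0.0458 -0.0153  0.1515] [0.0679 0.0291 0.2338] 52 246.8653846153846 169.46153846153845
 brass [0.0886 0.0069 0.1487] 29
 shaft top [-0.0013 -0.0122  0.0704] 92
 wheel [[-0.0403, 0.0736, 0.0317], [-0.0033, 0.0923, 0.0737], [0.0401, 0.1095, 0.1057]]
 red [[0.4188, -0.3242, 0.1013], [0.431, -0.3158, 0.1311], [0.4428, -0.3089, 0.1538]] 95
  0.075 131 [ 0.4295 -0.3098  0.0843] ((429.47412109375, -322.1251525878906), 36.29655456542969)
  0.09 52 [ 0.4295 -0.3176  0.094 ] ((429.3952941894531, -315.88446044921875), 25.93764877319336)
  0.158 34 [ 0.4289 -0.3227  0.1652] ((428.33197021484375, -326.1419677734375), 13.956295013427734)
```

Call:
servo_tool(series=[[[0,0,-0.14,0,0,0,1],[0,0,-0.28,0,0,0,1],[0,0,-0.42,0,0,0,1],[0,0,-0.56,0,0,0,1],[0,0,-0.7,0,0,0,1],[0,0,-0.84,0,0,0,1],[0,0,-0.98,0,0,0,1],[0,0,-1,0,0,0,1]]])

```text
time_s: 0.82
tool_pos: [0.2068, 0.6163, 0.5302]
tool_rot: [179.4, -0.0, 161.4]
force: [0.5, 0.3, 1.6]
grip_width: 0.0869
grasp_force: 0.0
```

Call:
servo_tool(series=[[[-0.11,-0.044,0,0,0,0,1],[-0.22,-0.088,0,0,0,0,1],[-0.33,-0.13,0,0,0,0,1],[-0.44,-0.172,0,0,0,0,1],[-0.55,-0.214,0,0,0,0,1],[-0.66,-0.257,0,0,0,0,1],[-0.77,-0.3,0,0,0,0,1],[-0.85,-0.39,0,0,0,0,1],[-0.9,-0.51,0,0,0,0,1],[-0.9,-0.64,0,0,0,0,1],[-0.9,-0.77,0,0,0,0,1],[-0.9,-0.9,0,0,0,0,1]]])

```text
time_s: 1.82
tool_pos: [0.3765, 0.2723, 0.5219]
tool_rot: [-180.0, -0.0, 161.4]
force: [-0.1, -0.0, 1.1]
grip_width: 0.0872
grasp_force: 0.0
```

```bash
cat >> h.py <<'E'
def rel(p,Rw):  # shift/turn from current measured pose to world pose
    o=get_obs();R0=R.from_euler('xyz',o['tool_rot'],degrees=True)
    t=R0.inv().apply(np.array(p)-o['tool_pos'])/.3; w=(R0.inv()*Rw).as_rotvec()/np.pi
    print('rel',t.round(4),w.round(4),'| pos',o['tool_pos'].round(4),o['tool_rot'].round(2),'F',o['force'].round(2),'grip',round(o['grip_width'],4),round(o['grasp_force'],2),'t',o['time_s'])
def sp(x,y,z): return O+M@np.array([x,y,z])
DOWN=R.from_euler('xyz',[180,0,167.57],degrees=True)
E
python3 -c "
from h import *
rel(sp(.057,0,.30),DOWN)"
```

```text
rel [-1.1981 -1.0408  0.7399] [-0.0002 -0.0002 -0.0343] | pos [0.3765 0.2723 0.5219] [-1.7996e+02 -3.0000e-02  1.6140e+02] F [-0.05 -0.01  1.12] grip 0.0872 0.0 t 1.8167
```

Call:
servo_tool(series=[[[-0.1,-0.087,0,0,0,0,1],[-0.2,-0.173,0,0,0,-0.01,1],[-0.3,-0.26,0,0,0,-0.02,1],[-0.4,-0.347,0,0,0,-0.03,1],[-0.5,-0.434,0,0,0,-0.034,1],[-0.6,-0.52,0.03,0,0,-0.034,1],[-0.68,-0.6,0.08,0,0,-0.034,1],[-0.76,-0.68,0.13,0,0,-0.034,1],[-0.84,-0.76,0.18,0,0,-0.034,1],[-0.92,-0.84,0.23,0,0,-0.034,1],[-0.99,-0.92,0.28,0,0,-0.034,1],[-1,-0.99,0.32,0,0,-0.034,1]]])

```text
time_s: 2.82
tool_pos: [0.568, -0.1055, 0.4237]
tool_rot: [-179.9, -0.1, 167.4]
force: [-0.8, -0.3, -0.8]
grip_width: 0.0869
grasp_force: 0.0
```

```bash
python3 -c "
from h import *
rel(sp(.057,0,.30),DOWN)"
```

```text
rel [-0.1854 -0.0702  0.412 ] [-0.0008 -0.0006 -0.0008] | pos [ 0.568  -0.1055  0.4237] [-1.7985e+02 -1.2000e-01  1.6743e+02] F [-0.83 -0.35 -0.81] grip 0.0869 0.0 t 2.8167
```

Call:
servo_tool(series=[[[-0.08,-0.03,0.1,0,0,0,1],[-0.16,-0.06,0.2,0,0,0,1],[-0.185,-0.07,0.3,0,0,0,1],[-0.185,-0.07,0.4,0,0,0,1],[-0.185,-0.07,0.41,0,0,0,1],[-0.185,-0.07,0.41,0,0,0,1]]])

```text
time_s: 3.32
tool_pos: [0.6154, -0.1345, 0.3016]
tool_rot: [-180.0, -0.3, 167.6]
force: [-0.0, -0.3, 0.9]
grip_width: 0.0868
grasp_force: 0.0
```

Run:
```python
from h import *
rel(sp(.057,0,.202),DOWN)
fs=[]
for n in('top','side'):
    c=cam(n);fs.append(c['frame']);P=cloud(c);s=tosp(P);f=c['frame'].astype(int)
    k=(f.max(-1)<70)&(s[...,2]>.2)&(s[...,2]<.24)&(abs(s[...,1])<.03)&(abs(s[...,0]-.055)<.02)
    print(n,k.sum(),s[k].mean(0).round(4) if k.any() else '')
save('h2.png',np.hstack([cv2.resize(fs[0][110:240,180:310],(400,400)),cv2.resize(fs[1][80:260,180:360],(400,400))]))
```

```text
rel [-0.0107 -0.0112  0.3318] [-0.0001 -0.0015  0.0001] | pos [ 0.6154 -0.1345  0.3016] [-179.99   -0.27  167.58] F [-0.01 -0.34  0.91] grip 0.0868 0.0 t 3.3167
top 38 [ 0.0554 -0.0004  0.2278]
side 48 [0.0555 0.0076 0.224 ]
```

View pics/h2.png

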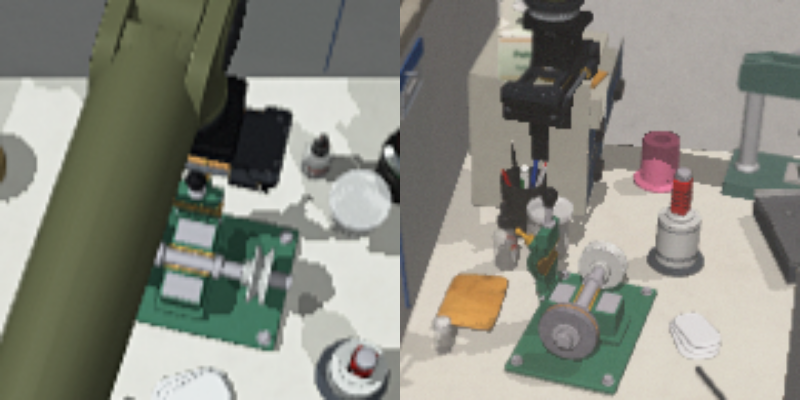

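Call:
servo_tool(series=[[[0,0,0.1,0,0,0,1],[0,0,0.2,0,0,0,1],[0,0,0.28,0,0,0,1],[0,0,0.33,0,0,0,1],[0,0,0.33,0,0,0,0.7],[0,0,0.33,0,0,0,0.5],[0,0,0.33,0,0,0,0.4]]], grip_force=12)

```text
time_s: 4.0
tool_pos: [0.6181, -0.1354, 0.2077]
tool_rot: [180.0, 0.3, 167.6]
force: [0.7, 0.2, 1.0]
grip_width: 0.0745
grasp_force: 0.0
```

Run:
```python
from h import *
rel(sp(.0555,0,.202),DOWN)
```

```text
rel [ 0.0053 -0.0103  0.0188] [0.0002 0.0015 0.0001] | pos [ 0.6181 -0.1354  0.2077] [179.97   0.26 167.59] F [0.66 0.17 0.96] grip 0.0745 0.0 t 4.0
```

Call:
servo_tool(series=[[[0.005,-0.01,0.012,0,0,0,0.2],[0.005,-0.01,0.012,0,0,0,0],[0.005,-0.01,0.012,0,0,0,0],[0.005,-0.01,0.012,0,0,0,0],[0.005,-0.01,0.012,0,0,0,0],[0.005,-0.01,0.012,0,0,0,0],[0.005,-0.01,0.012,0,0,0,0],[0.005,-0.01,0.012,0,0,0,0],[0.005,-0.01,0.012,0,0,0,0],[0.005,-0.01,0.012,0,0,0,0]]], grip_force=12)

```text
time_s: 4.83
tool_pos: [0.6145, -0.1373, 0.2009]
tool_rot: [180.0, -0.0, 167.6]
force: [0.8, 1.5, 0.3]
grip_width: 0.0227
grasp_force: 12.0
```

Run:
```python
from h import *
rel(sp(.0555,0,.202),DOWN)
```

```text
rel [-0.0051 -0.0016 -0.0036] [ 0.0002 -0.      0.0001] | pos [ 0.6145 -0.1373  0.2009] [179.97  -0.   167.59] F [0.81 1.46 0.34] grip 0.0227 12.0 t 4.8333
```

Run:
```python
from h import *
k=lambda t:np.array([-.155*np.cos(t)+.004*np.sin(t),.155*np.sin(t)+.004*np.cos(t)])
t=1.542-.065*np.arange(0,26)
t=np.append(t[t>0],[0,-.02])
P=np.array([-k(a)/.3 for a in t])
for s in range(0,len(t)-1,12):
    e=P[s+1:s+13]-P[s]; print([[round(a,3),0,round(b,3)] for a,b in e])
```

```text
[[np.float64(0.034), 0, np.float64(0.001)], [np.float64(0.067), 0, np.float64(0.005)], [np.float64(0.1), 0, np.float64(0.01)], [np.float64(0.133), 0, np.float64(0.018)], [np.float64(0.165), 0, np.float64(0.028)], [np.float64(0.196), 0, np.float64(0.039)], [np.float64(0.227), 0, np.float64(0.053)], [np.float64(0.257), 0, np.float64(0.069)], [np.float64(0.285), 0, np.float64(0.087)], [np.float64(0.312), 0, np.float64(0.106)], [np.float64(0.338), 0, np.float64(0.128)], [np.float64(0.363), 0, np.float64(0.15)]]
[[np.float64(0.023), 0, np.float64(0.024)], [np.float64(0.044), 0, np.float64(0.05)], [np.float64(0.064), 0, np.float64(0.078)], [np.float64(0.082), 0, np.float64(0.106)], [np.float64(0.098), 0, np.float64(0.136)], [np.float64(0.112), 0, np.float64(0.166)], [np.float64(0.124), 0, np.float64(0.197)], [np.float64(0.134), 0, np.float64(0.23)], [np.float64(0.142), 0, np.float64(0.262)], [np.float64(0.147), 0, np.float64(0.295)], [np.float64(0.151), 0, np.float64(0.329)], [np.float64(0.152), 0, np.float64(0.353)]]
[[np.float64(0.0), 0, np.float64(0.01)]]
```

Call:
servo_tool(series=[[[0.034,0,0.001,0,0,0,0],[0.067,0,0.005,0,0,0,0],[0.1,0,0.01,0,0,0,0],[0.133,0,0.018,0,0,0,0],[0.165,0,0.028,0,0,0,0],[0.196,0,0.039,0,0,0,0],[0.227,0,0.053,0,0,0,0],[0.257,0,0.069,0,0,0,0],[0.285,0,0.087,0,0,0,0],[0.312,0,0.106,0,0,0,0],[0.338,0,0.128,0,0,0,0],[0.363,0,0.15,0,0,0,0]]])

```text
time_s: 5.83
tool_pos: [0.5084, -0.1137, 0.1564]
tool_rot: [179.9, 0.1, 167.6]
force: [1.1, 1.6, 0.6]
grip_width: 0.0224
grasp_force: 12.0
```

Run:
```python
from h import *
o=get_obs(); print(tosp(o['tool_pos']).round(4),o['force'],o['grip_width'],o['grasp_force'])
t=1.542-.065*12
print(.056-.155*np.cos(t)+.004*np.sin(t), .066-.019+.155*np.sin(t)+.004*np.cos(t))
```

```text
[-0.0548  0.0006  0.1564] [1.10475951 1.62485869 0.62228473] 0.022374910070940023 12.009249832481146
-0.053374312506852054 0.15690113631647978
```

On track; the ball is still gripped.

Call:
servo_tool(series=[[[0.023,0,0.024,0,0,0,0],[0.044,0,0.05,0,0,0,0],[0.064,0,0.078,0,0,0,0],[0.082,0,0.106,0,0,0,0],[0.098,0,0.136,0,0,0,0],[0.112,0,0.166,0,0,0,0],[0.124,0,0.197,0,0,0,0],[0.134,0,0.23,0,0,0,0],[0.142,0,0.262,0,0,0,0],[0.147,0,0.295,0,0,0,0],[0.151,0,0.329,0,0,0,0],[0.152,0,0.353,0,0,0,0]]])

```text
time_s: 6.83
tool_pos: [0.4633, -0.1038, 0.0487]
tool_rot: [180.0, -0.0, 167.6]
force: [1.4, 4.4, 0.6]
grip_width: 0.0226
grasp_force: 11.9
```

Call:
servo_tool(series=[[[0,0,0.01,0,0,0,0],[0,0,0.02,0,0,0,0],[0,0,0.02,0,0,0,0]]])

```text
time_s: 7.08
tool_pos: [0.464, -0.1039, 0.0441]
tool_rot: [180.0, 0.0, 167.6]
force: [0.4, 4.8, 5.3]
grip_width: 0.0219
grasp_force: 11.6
```

Run:
```python
from h import *
o=get_obs(); print(tosp(o['tool_pos']).round(4),o['force'],o['grip_width'],o['grasp_force'])
```

```text
[-0.1002  0.0006  0.0441] [0.43336782 4.79024394 5.32032801] 0.02194436238829348 11.574370430898853
```

Call:
servo_tool(series=[[[0,0,0.02,0,0,0,0.7],[0,0,0.02,0,0,0,0.7],[0,0,0.02,0,0,0,0.7],[0,0,0.01,0,0,0,0.7],[0,0,-0.1,0,0,0,0.8],[0,0,-0.22,0,0,0,0.8],[0,0,-0.34,0,0,0,0.8],[0,0,-0.46,0,0,0,0.8],[0,0,-0.58,0,0,0,0.8],[0,0,-0.65,0,0,0,0.8]]])

```text
time_s: 7.92
tool_pos: [0.4646, -0.1057, 0.2433]
tool_rot: [180.0, 0.3, 167.5]
force: [-0.0, 0.4, 0.1]
grip_width: 0.0686
grasp_force: 0.0
```

Run:
```python
from h import *
fs=[]
for n in('top','side'):
    c=cam(n);fs.append(c['frame']);s=tosp(cloud(c));f=c['frame'].astype(int)
    k=(f.max(-1)<75)&(s[...,2]>.05)&(s[...,2]<.1)&(abs(s[...,1])<.03)&(abs(s[...,0]+.099)<.03)
    b=(f[...,0]>f[...,2]+50)&(s[...,2]>.085)&(abs(s[...,1])<.03)&(abs(s[...,0]+.02)<.05)
    for m in(k,b): print(n,m.sum(),np.percentile(s[m],[0,50,100],axis=0).round(4).tolist() if m.any() else '')
save('h3.png',np.hstack([cv2.resize(fs[0][140:250,195:325],(400,340)),cv2.resize(fs[1][120:270,190:340],(400,340))]))
rel([.428,-.328,.24],DOWN)
```

```text
top 0 
top 0 
side 42 [[-0.1082, -0.0052, 0.0652], [-0.0968, 0.0078, 0.0762], [-0.0845, 0.0146, 0.0838]]
side 32 [[-0.0333, -0.0242, 0.0898], [-0.0236, 0.0037, 0.1036], [-0.0105, 0.0112, 0.1198]]
rel [-0.037  -0.7509  0.0109] [ 0.0005  0.0026 -0.0003] | pos [ 0.4658 -0.1056  0.2435] [179.92   0.47 167.51] F [-0.44 -0.05  0.21] grip 0.0691 0.0 t 8.0167
```

View pics/h3.png

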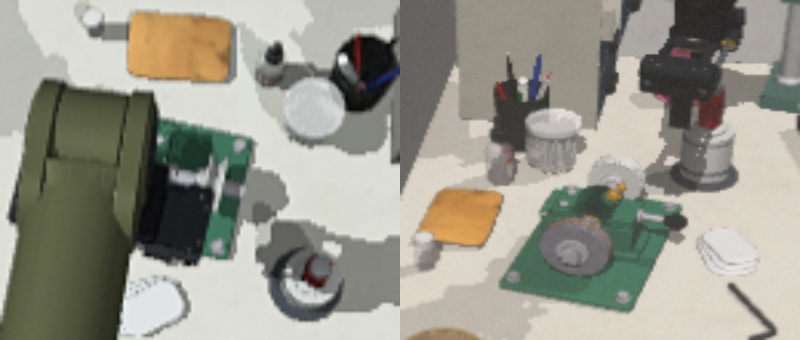

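Run:
```python
from h import *
for n in('side','top'):
    D=np.load(f'/tmp/{n}0.npz');P=D['P'];f=D['f'].astype(int)
    r=(f[...,0]>1.8*f[...,1])&(P[...,2]>.1)&(P[...,2]<.154)&(np.hypot(P[...,0]-.428,P[...,1]+.328)<.025)
    q=P[r][:,:2]-[.4284,-.3275]
    # square fit: max(|x'|,|y'|)=13 
    best=[]
    for a in range(0,90,3):
        c,s=np.cos(np.radians(a)),np.sin(np.radians(a))
        best.append((min((np.median(abs(np.maximum(abs((q-d)@[c,s]),abs((q-d)@[-s,c]))-.013))*1e3,*(d*1e3)) for d in (np.array([i,j])/1e3 for i in range(-4,5) for j in range(-4,5))),a))
    best.sort();print(n,r.sum(),[(round(b[0][0],2),b[0][1:],b[1]) for b in best[:8]])
    if n=='side':
        v,u=np.nonzero(r)
        for row in sorted(set(v))[::4]:
            m=v==row;print(row,[(uu,*(P[row,uu,:2]*1e3).round(0).astype(int),f[row,uu,0]) for uu in u[m]])
```

```text
side 92 [(np.float64(1.84), (np.float64(1.0), np.float64(0.0)), 81), (np.float64(1.85), (np.float64(1.0), np.float64(0.0)), 0), (np.float64(1.85), (np.float64(1.0), np.float64(2.0)), 54), (np.float64(1.85), (np.float64(1.0), np.float64(1.0)), 3), (np.float64(1.86), (np.float64(3.0), np.float64(2.0)), 63), (np.float64(1.89), (np.float64(3.0), np.float64(2.0)), 66), (np.float64(1.9), (np.float64(1.0), np.float64(1.0)), 78), (np.float64(1.91), (np.float64(2.0), np.float64(1.0)), 87)]
161 [(np.int64(304), np.int64(439), np.int64(-321), np.int64(173))]
165 [(np.int64(303), np.int64(442), np.int64(-318), np.int64(123)), (np.int64(304), np.int64(438), np.int64(-316), np.int64(138)), (np.int64(305), np.int64(435), np.int64(-315), np.int64(140)), (np.int64(306), np.int64(431), np.int64(-318), np.int64(144)), (np.int64(307), np.int64(428), np.int64(-315), np.int64(142)), (np.int64(308), np.int64(425), np.int64(-318), np.int64(141)), (np.int64(309), np.int64(422), np.int64(-314), np.int64(123))]
169 [(np.int64(303), np.int64(441), np.int64(-317), np.int64(115)), (np.int64(304), np.int64(437), n
[... 645 characters left out ...]
), np.int64(139)), (np.int64(306), np.int64(429), np.int64(-316), np.int64(138)), (np.int64(307), np.int64(426), np.int64(-309), np.int64(117)), (np.int64(309), np.int64(419), np.int64(-315), np.int64(115))]
top 18 [(np.float64(0.24), (np.float64(1.0), np.float64(-1.0)), 69), (np.float64(0.4), (np.float64(1.0), np.float64(-1.0)), 72), (np.float64(0.47), (np.float64(0.0), np.float64(-3.0)), 66), (np.float64(0.54), (np.float64(1.0), np.float64(-1.0)), 75), (np.float64(0.55), (np.float64(2.0), np.float64(1.0)), 63), (np.float64(0.55), (np.float64(2.0), np.float64(1.0)), 60), (np.float64(0.64), (np.float64(1.0), np.float64(-1.0)), 84), (np.float64(0.69), (np.float64(1.0), np.float64(-1.0)), 78)]
```

Call:
servo_tool(series=[[[0,-0.13,0,0,0,0,0.8],[-0.01,-0.26,0,0,0,0,0.8],[-0.02,-0.39,0,0,0,0,0.8],[-0.03,-0.52,0,0,0,0,0.8],[-0.036,-0.65,0,0,0,0,0.8],[-0.036,-0.75,0,0,0,0,0.8],[-0.036,-0.75,0.05,0,0,0,0.8],[-0.036,-0.75,0.1,0,0,0,0.8],[-0.036,-0.75,0.1,0,0,0,0.8],[-0.036,-0.75,0.1,0,0,0,0.8]]])

```text
time_s: 8.85
tool_pos: [0.4244, -0.3262, 0.2077]
tool_rot: [180.0, -0.2, 167.5]
force: [-0.5, 1.0, 0.8]
grip_width: 0.0695
grasp_force: 0.0
```

Run:
```python
from h import *
rel([.4284,-.3275,.102],DOWN)
```

```text
rel [-0.015  -0.0015  0.3522] [ 0.0001 -0.001  -0.0002] | pos [ 0.4244 -0.3262  0.2077] [179.99  -0.19 167.53] F [-0.52  1.04  0.83] grip 0.0695 0.0 t 8.85
```

Call:
servo_tool(series=[[[-0.014,-0.001,0.08,0,0,0,0.8],[-0.014,-0.001,0.16,0,0,0,0.8],[-0.014,-0.001,0.24,0,0,0,0.8],[-0.014,-0.001,0.31,0,0,0,0.8],[-0.014,-0.001,0.35,0,0,0,0.8],[-0.014,-0.001,0.35,0,0,0,0.6],[-0.014,-0.001,0.35,0,0,0,0.5],[-0.014,-0.001,0.35,0,0,0,0.45]]])

```text
time_s: 9.52
tool_pos: [0.4306, -0.3283, 0.1055]
tool_rot: [-180.0, 0.1, 167.6]
force: [0.3, 0.2, 0.8]
grip_width: 0.057
grasp_force: 0.0
```

Run:
```python
from h import *
rel([.4284,-.3275,.102],DOWN)
```

```text
rel [0.0079 0.0011 0.0118] [-0.0002  0.0007  0.0001] | pos [ 0.4306 -0.3283  0.1055] [-1.7996e+02  1.3000e-01  1.6758e+02] F [0.32 0.19 0.82] grip 0.057 0.0 t 9.5167
```

Call:
servo_tool(series=[[[0.003,0,0.009,0,0,0,0.3],[0.003,0,0.009,0,0,0,0],[0.003,0,0.009,0,0,0,0],[0.003,0,0.009,0,0,0,0],[0.003,0,0.009,0,0,0,0],[0.003,0,0.009,0,0,0,0],[0.003,0,0.009,0,0,0,0],[0.003,0,0.009,0,0,0,0],[0.003,0,0.009,0,0,0,0]]], grip_force=20)

```text
time_s: 10.27
tool_pos: [0.429, -0.3277, 0.1017]
tool_rot: [-180.0, 0.0, 167.6]
force: [-0.8, -0.1, 4.6]
grip_width: 0.0271
grasp_force: 19.0
```

Call:
servo_tool(series=[[[0,0,0,0,0,0,0],[0,0,0,0,0,0,0],[0,0,0,0,0,0,0]]], grip_force=55)

```text
time_s: 10.52
tool_pos: [0.429, -0.3277, 0.1017]
tool_rot: [-180.0, 0.0, 167.6]
force: [-1.5, 1.0, 4.6]
grip_width: 0.0265
grasp_force: 52.4
```

Run:
```python
from h import *
rel([.4284,-.3275,.102],DOWN)
```

```text
rel [ 0.0021  0.0002 -0.0008] [-0.      0.0002  0.0001] | pos [ 0.429  -0.3277  0.1017] [-1.8000e+02  3.0000e-02  1.6758e+02] F [-1.49  0.99  4.58] grip 0.0265 52.39 t 10.5167
```

Call:
servo_tool(series=[[[0,0,-0.03,0,0,0,0],[0,0,-0.09,0,0,0,0],[0,0,-0.16,0,0,0,0],[0,0,-0.23,0,0,0,0],[0,0,-0.3,0,0,0,0],[0,0,-0.37,0,0,0,0],[0,0,-0.45,0,0,0,0],[0,0,-0.53,0,0,0,0],[0,0,-0.6,0,0,0,0],[0,0,-0.65,0,0,0,0],[0,0,-0.65,0,0,0,0]]])

```text
time_s: 11.43
tool_pos: [0.4297, -0.3283, 0.2991]
tool_rot: [-180.0, 0.3, 167.6]
force: [0.4, -0.0, -2.8]
grip_width: 0.0267
grasp_force: 52.4
```

```bash
cat >> h.py <<'E'
d=M@np.array([.5,0,-np.sqrt(.75)]); L=.0837
yt=M@np.array([0,1.,0]); NIP=R.from_matrix(np.stack([np.cross(yt,d),yt,d],1))
def nip(depth,head=(-.030,0,.114)): return sp(*head)+d*(depth-L)
E
python3 - <<'E'
from h import *
rel(nip(-.05),NIP); print(nip(-.05),NIP.as_euler('xyz',degrees=True))
c=cam('side');s=tosp(cloud(c));f=c['frame'].astype(int)
b=(f[...,0]>f[...,2]+40)&(s[...,2]>.085)&(abs(s[...,1])<.03)&(abs(s[...,0]+.02)<.05)
v,u=np.nonzero(b)
for a in sorted(zip(v,u)): print(a,s[a].round(3),f[a])
save('h4.png',cv2.resize(c['frame'][110:250,200:380],(720,560),interpolation=cv2.INTER_CUBIC))
E
```

```text
rel [0.0393 0.7531 0.2304] [-3.000e-04 -1.653e-01  1.000e-04] | pos [ 0.4297 -0.3283  0.2991] [-179.95    0.25  167.57] F [ 0.36 -0.02 -2.85] grip 0.0267 52.42 t 11.4333
[ 0.46712019 -0.10525336  0.2297876 ] [180.    30.   167.57]
(np.int64(201), np.int64(272)) [-0.026 -0.     0.117] [199 151  75]
(np.int64(201), np.int64(273)) [-0.03   0.002  0.119] [215 161  76]
(np.int64(201), np.int64(274)) [-0.033  0.002  0.12 ] [169 152 108]
(np.int64(202), np.int64(272)) [-0.027  0.003  0.115] [178 136  70]
(np.int64(202), np.int64(273)) [-0.03   0.002  0.115] [216 162  73]
(np.int64(202), np.int64(274)) [-0.033  0.002  0.116] [188 141  67]
(np.int64(203), np.int64(269)) [-0.009 -0.03   0.086] [151 127  86]
(np.int64(203), np.int64(271)) [-0.024  0.002  0.11 ] [155 124  80]
(np.int64(203), np.int64(272)) [-0.028  0.005  0.113] [147 114  63]
(np.int64(203), np.int64(273)) [-0.032  0.009  0.117] [157 120  68]
(np.int64(203), np.int64(274)) [-0.033  0.003  0.113] [133 113  86]
(np.int64(204), np.int64(268)) [-0.014  0.003  0.105] [140 110  57]
(np.int64(204), np.int64(269)) [-0.018  0.004  0.107]
[... 671 characters left out ...]
7  0.1  ] [145 112  59]
(np.int64(206), np.int64(269)) [-0.019  0.006  0.1  ] [162 122  62]
(np.int64(206), np.int64(270)) [-0.022  0.007  0.102] [182 139  65]
(np.int64(206), np.int64(271)) [-0.025  0.006  0.102] [153 119  58]
(np.int64(206), np.int64(272)) [-0.026 -0.004  0.095] [168 130  66]
(np.int64(207), np.int64(268)) [-0.016  0.006  0.096] [147 116  66]
(np.int64(207), np.int64(269)) [-0.02  0.01  0.1 ] [150 116  62]
(np.int64(207), np.int64(270)) [-0.023  0.008  0.099] [156 121  63]
(np.int64(207), np.int64(271)) [-0.025  0.007  0.098] [150 115  61]
(np.int64(207), np.int64(272)) [-0.027  0.001  0.095] [137 106  61]
(np.int64(208), np.int64(270)) [-0.023  0.009  0.095] [125 102  61]
```

View pics/h4.png

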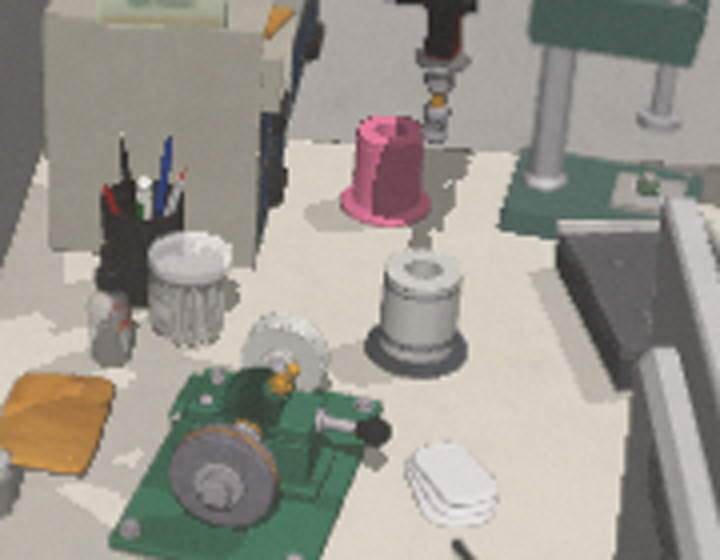

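Call:
servo_tool(series=[[[0,0.05,0,0,0,0,0],[0,0.13,0,0,-0.02,0,0],[0.005,0.22,0.02,0,-0.05,0,0],[0.01,0.31,0.04,0,-0.08,0,0],[0.015,0.4,0.06,0,-0.11,0,0],[0.02,0.49,0.09,0,-0.14,0,0],[0.025,0.58,0.12,0,-0.165,0,0],[0.03,0.66,0.15,0,-0.165,0,0],[0.035,0.72,0.18,0,-0.165,0,0],[0.039,0.753,0.21,0,-0.165,0,0],[0.039,0.753,0.23,0,-0.165,0,0],[0.039,0.753,0.23,0,-0.165,0,0]]])

```text
time_s: 12.48
tool_pos: [0.4779, -0.1645, 0.2207]
tool_rot: [179.5, 24.2, 166.6]
force: [-0.4, -1.5, -2.8]
grip_width: 0.0259
grasp_force: 55.0
```

Run:
```python
from h import *
rel(nip(-.05),NIP)
fs=[]
for n in('side','top'):
    c=cam(n);s=tosp(cloud(c));fs.append((c['frame'],s))
save('h5.png',np.hstack([cv2.resize(fs[0][0][150:230,235:315],(400,400),interpolation=cv2.INTER_CUBIC),cv2.resize(fs[1][0][150:250,200:300],(400,400),interpolation=cv2.INTER_CUBIC)]))
rel(nip(-.05),NIP)
```

```text
rel [ 0.0613  0.1843 -0.059 ] [ 0.0004 -0.0321 -0.0049] | pos [ 0.4779 -0.1645  0.2207] [179.48  24.22 166.6 ] F [-0.41 -1.49 -2.83] grip 0.0259 54.97 t 12.4833
rel [ 0.0532  0.156  -0.0629] [ 0.0052 -0.0338 -0.0012] | pos [ 0.479  -0.1555  0.2182] [178.99  23.91 167.4 ] F [-0.13  0.34 -2.74] grip 0.0258 54.98 t 12.5833
```

View pics/h5.png

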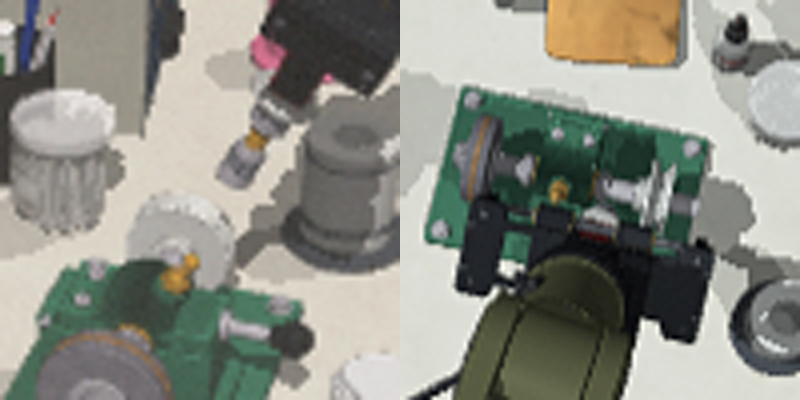

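Call:
servo_tool(series=[[[0.02,0.06,-0.03,0.001,-0.012,0,0],[0.04,0.11,-0.05,0.002,-0.024,0,0],[0.053,0.155,-0.062,0.003,-0.033,0,0],[0.053,0.155,-0.062,0.003,-0.033,0,0],[0.053,0.155,-0.062,0.003,-0.033,0,0],[0.053,0.155,-0.062,0.003,-0.033,0,0]]])

```text
time_s: 13.08
tool_pos: [0.4909, -0.1129, 0.1888]
tool_rot: [179.1, 25.9, 167.3]
force: [-1.0, 6.1, 3.7]
grip_width: 0.0256
grasp_force: 55.0
```

Run:
```python
from h import *
rel(nip(-.05),NIP)
c=cam('side');s=tosp(cloud(c))
# gun points: grey/any points near gun axis between coupler and collar
a=np.array([-.5,0,np.sqrt(.75)]);h=np.array([-.03,0,.114])
r=s-h;t=r@a;lat=r-t[...,None]*a
e=np.cross([0,1,0],a)
for lo,hi in((.05,.06),(.06,.07),(.07,.076),(.082,.09),(.09,.094)):
    k=(t>lo)&(t<hi)&(np.linalg.norm(lat,axis=-1)<.022); q=lat[k]
    if k.any(): x=q@e; print(lo,k.sum(),'x mid',((x.min()+x.max())/2).round(4),(x.max()-x.min()).round(4),'y max/med',q[:,1].max().round(4),np.median(q[:,1]).round(4))
rel(nip(-.05),NIP)
```

```text
rel [ 0.0148  0.0097 -0.1591] [ 0.0041 -0.0226 -0.0013] | pos [ 0.4909 -0.1129  0.1888] [179.14  25.92 167.33] F [-1.01  6.14  3.71] grip 0.0256 54.97 t 13.0833
0.05 17 x mid 0.0001 0.0238 y max/med 0.0136 0.0084
0.06 12 x mid -0.0017 0.021 y max/med 0.014 0.0098
0.07 22 x mid 0.002 0.0394 y max/med 0.0212 0.0155
0.082 14 x mid 0.0037 0.0212 y max/med 0.0201 0.0152
0.09 6 x mid 0.0007 0.0246 y max/med 0.0191 0.0154
rel [ 0.016   0.0117 -0.1588] [ 0.0059 -0.0224 -0.0024] | pos [ 0.4912 -0.1133  0.189 ] [178.73  25.97 167.13] F [ 0.44 -1.25 -2.81] grip 0.0258 54.97 t 13.1333
```

Run:
```python
from h import *
o=get_obs();print(o['qpos'].round(1),o['joint_velocities'].round(1),o['force'].round(2))
```

```text
[ 20.1 -17.2  -8.5 127.2  -4.5  43.9  91.4] [-6.   0.3 11.6 -0.9 -3.4  1.1  5.3] [ 0.44 -1.25 -2.81]
```

```bash
cat >> h.py <<'E'
# planar arm model r,z from q2,q4,q6 : solve a,b,c,h from two poses
def row(q2,q4,q6):
    A=np.radians([q2,q2+q4,q2+q4+q6]);return [[*np.sin(A),0],[*np.cos(A),1]]
_A=np.array(row(18.43,83.16,78.54)+row(-17.2,127.2,43.9))
ARM=np.linalg.lstsq(_A,np.array([.6496,.2217,.5041,.189]),rcond=None)[0]
def q2of(p,tilt):
    a,b,c,h=ARM;t=np.radians(tilt);r=np.hypot(p[0],p[1])-c*np.sin(t);z=p[2]+c*np.cos(t)-h
    D=np.hypot(r,z);return np.degrees(np.arctan2(r,z)-np.arccos((a*a+D*D-b*b)/(2*a*D)))
def tiltR(tilt):
    t=np.radians(tilt);dd=M@np.array([np.sin(t),0,-np.cos(t)]);return dd,R.from_matrix(np.stack([np.cross(yt,dd),yt,dd],1))
def pose(depth,tilt,head=(-.030,0,.114)):
    # head centre at 'depth' along the nipple axis relative to mouth, gun tilted
    dd,Rw=tiltR(tilt);return sp(*head)+d*depth-dd*L,Rw
E
python3 - <<'E'
from h import *
print(ARM)
for dep in(-.05,-.03,-.02,-.01,0,.0145,.0245,.028): print(dep,[(t,round(q2of(pose(dep,t)[0],t),1)) for t in(18,20,22,24,26,28,30)])
o=get_obs();R0=R.from_euler('xyz',o['tool_rot'],degrees=True);g=R0.apply([0,0,1]);m=o['tool_pos']+g*L
print('mouth sp',tosp(m),'tilt',np.degrees(np.arccos(-g[2])),'angle to nipple',np.degrees(np.arccos(g@d)),'head in coupler',R0.inv().apply(sp(-.03,0,.114)-m))
E
```

```text
[0.46487956 0.51392721 0.36058399 0.24449844]
-0.05 [(18, np.float64(-14.7)), (20, np.float64(-16.5)), (22, np.float64(-18.3)), (24, np.float64(-20.2)), (26, np.float64(-22.0)), (28, np.float64(-23.8)), (30, np.float64(-25.6))]
-0.03 [(18, np.float64(-12.7)), (20, np.float64(-14.5)), (22, np.float64(-16.3)), (24, np.float64(-18.1)), (26, np.float64(-19.9)), (28, np.float64(-21.6)), (30, np.float64(-23.3))]
-0.02 [(18, np.float64(-11.7)), (20, np.float64(-13.5)), (22, np.float64(-15.3)), (24, np.float64(-17.0)), (26, np.float64(-18.7)), (28, np.float64(-20.4)), (30, np.float64(-22.1))]
-0.01 [(18, np.float64(-10.7)), (20, np.float64(-12.4)), (22, np.float64(-14.2)), (24, np.float64(-15.9)), (26, np.float64(-17.6)), (28, np.float64(-19.3)), (30, np.float64(-20.9))]
0 [(18, np.float64(-9.6)), (20, np.float64(-11.4)), (22, np.float64(-13.1)), (24, np.float64(-14.8)), (26, np.float64(-16.4)), (28, np.float64(-18.1)), (30, np.float64(-19.7))]
0.0145 [(18, np.float64(-8.1)), (20, np.float64(-9.8)), (22, np.float64(-11.5)), (24, np.float64(-13.1)), (26, np.float64(-14.7)), (28, np.float64(-16.3)), (30, np.float64(-17.8))]
0.0245 [(18, np.float64(-7.0)), (20, np.float64(-8.7)), (22, np.float64(-10.3)), (24, np.float64(-11.9)), (26, np.float64(-13.5)), (28, np.float64(-15.0)), (30, np.float64(-16.5))]
0.028 [(18, np.float64(-6.6)), (20, np.float64(-8.3)), (22, np.float64(-9.9)), (24, np.float64(-11.5)), (26, np.float64(-13.0)), (28, np.float64(-14.6)), (30, np.float64(-16.0))]
mouth sp [-0.0349957  -0.00106868  0.11378359] tilt 26.001004463676363 angle to nipple 4.160353654644318 head in coupler [-0.0045784   0.00106285  0.00201357]
```

Run:
```python
from h import *
rel(*pose(-.03,20))
```

```text
rel [-0.0373  0.0108 -0.0915] [ 0.0061  0.0332 -0.0019] | pos [ 0.4912 -0.1133  0.189 ] [178.73  25.97 167.13] F [ 0.44 -1.25 -2.81] grip 0.0258 54.97 t 13.1333
```

Call:
servo_tool(series=[[[0,0.01,-0.04,0.002,0.006,0,0],[-0.02,0.01,-0.07,0.004,0.016,0,0],[-0.037,0.011,-0.091,0.006,0.026,-0.002,0],[-0.037,0.011,-0.091,0.006,0.033,-0.002,0],[-0.037,0.011,-0.091,0.006,0.033,-0.002,0],[-0.037,0.011,-0.091,0.006,0.033,-0.002,0],[-0.037,0.011,-0.091,0.006,0.033,-0.002,0]]])

```text
time_s: 13.72
tool_pos: [0.489, -0.1119, 0.2179]
tool_rot: [179.7, 20.0, 167.4]
force: [-1.1, -0.0, -4.3]
grip_width: 0.0256
grasp_force: 55.0
```

Run:
```python
from h import *
rel(*pose(-.03,20));o=get_obs();print(o['qpos'].round(1),o['joint_velocities'].round(1))
```

```text
rel [-0.0022  0.0059 -0.0018] [ 0.0011 -0.0002 -0.0011] | pos [ 0.489  -0.1119  0.2179] [179.73  19.96 167.36] F [-1.1  -0.05 -4.31] grip 0.0256 54.97 t 13.7167
[ 20.6 -14.6  -9.7 120.   -2.5  54.4  89.3] [ 0.4 -0.3 -0.6  0.3  0.3  0.  -0.2]
```

Run:
```python
from h import *
o=get_obs();R0=R.from_euler('xyz',o['tool_rot'],degrees=True)
for n in('side',):
    c=cam(n);P=cloud(c);q=R0.inv().apply((P-o['tool_pos']).reshape(-1,3)).reshape(P.shape)
    q=np.nan_to_num(q,nan=9)
    for lo,hi in((.004,.012),(.012,.02),(.02,.035),(.04,.05),(.05,.06),(.06,.07),(.07,.08),(.08,.09)):
        k=(q[...,2]>lo)&(q[...,2]<hi)&(abs(q[...,0])<.03)&(abs(q[...,1])<.03);p=q[k]
        if len(p)>2: print(lo,len(p),'x',(p[:,0].min()+p[:,0].max()).round(4)/2,(np.ptp(p[:,0])).round(4),'y',p[:,1].max().round(4),np.percentile(p[:,1],70).round(4))
    k=(abs(q[...,0])<.03)&(abs(q[...,1])<.03)&(q[...,2]>.03)&(q[...,2]<.12);print('zmax',np.sort(q[k][:,2])[-8:].round(4))
save('h6.png',cv2.resize(c['frame'][165:235,235:325],(720,560),interpolation=cv2.INTER_CUBIC))
```

```text
0.004 64 x 5e-05 0.0427 y 0.0249 0.0163
0.012 7 x -0.00265 0.032 y 0.021 0.0188
0.02 32 x -0.00025 0.0255 y 0.0155 0.012
0.04 9 x 0.0 0.0121 y 0.0104 0.0055
0.05 22 x -0.00045 0.0191 y 0.0128 0.008
0.06 21 x -0.00035 0.0191 y 0.0132 0.0104
0.07 23 x -0.0002 0.0219 y 0.0193 0.0111
0.08 3 x 0.00135 0.0165 y 0.01 0.0063
zmax [0.1114 0.1115 0.1124 0.1128 0.1129 0.117  0.119  0.1192]
```

View pics/h6.png

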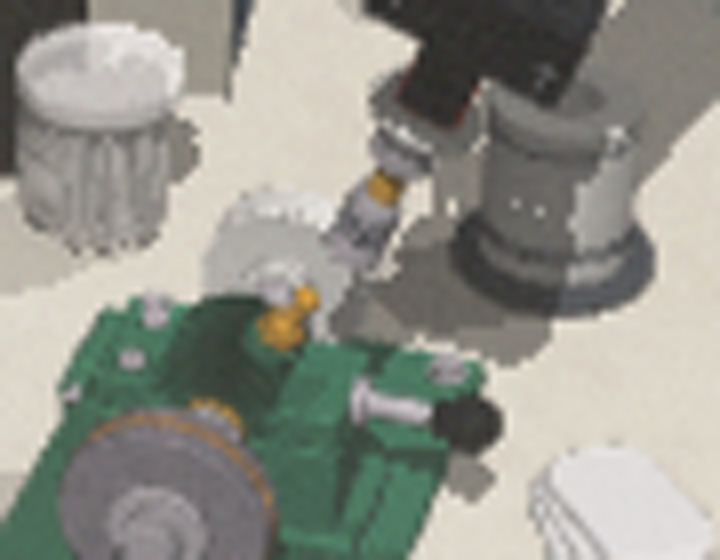

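Run:
```python
from h import *
for a in((-.02,21.5),(-.01,23.5),(-.004,24.5)): rel(*pose(*a))
```

```text
rel [-0.0006  0.0057  0.0315] [ 0.001  -0.0084 -0.0011] | pos [ 0.489  -0.1119  0.218 ] [179.74  19.98 167.36] F [-0.17  0.56 -2.95] grip 0.0259 54.97 t 13.7667
rel [0.0033 0.0056 0.0648] [ 0.001  -0.0196 -0.0011] | pos [ 0.489  -0.1119  0.218 ] [179.74  19.98 167.36] F [-0.17  0.56 -2.95] grip 0.0259 54.97 t 13.7667
rel [0.0047 0.0056 0.0848] [ 0.001  -0.0251 -0.0011] | pos [ 0.489  -0.1119  0.218 ] [179.74  19.98 167.36] F [-0.17  0.56 -2.95] grip 0.0259 54.97 t 13.7667
```

Call:
servo_tool(series=[[[-0.001,0.006,0.015,0.001,-0.004,-0.001,0],[-0.001,0.006,0.031,0.001,-0.008,-0.001,0],[0.001,0.006,0.048,0.001,-0.014,-0.001,0],[0.003,0.006,0.065,0.001,-0.02,-0.001,0],[0.005,0.006,0.085,0.001,-0.025,-0.001,0],[0.005,0.006,0.085,0.001,-0.025,-0.001,0],[0.005,0.006,0.085,0.001,-0.025,-0.001,0],[0.005,0.006,0.085,0.001,-0.025,-0.001,0],[0.005,0.006,0.085,0.001,-0.025,-0.001,0]]])

```text
time_s: 14.52
tool_pos: [0.4979, -0.1119, 0.1955]
tool_rot: [-180.0, 24.6, 167.6]
force: [0.8, 0.3, -2.8]
grip_width: 0.0257
grasp_force: 55.0
```

Run:
```python
from h import *
for a in((-.004,24.5),(.004,25.5),(.01,26.5),(.0145,27),(.019,28),(.0245,29)): rel(*pose(*a))
o=get_obs();print(o['qpos'].round(1),o['joint_velocities'].round(1))
```

```text
rel [ 0.0066 -0.0005  0.0038] [-0.0002  0.0008 -0.0001] | pos [ 0.4979 -0.1119  0.1955] [-179.97   24.65  167.56] F [ 0.78  0.3  -2.84] grip 0.0257 54.97 t 14.5167
rel [ 0.0089 -0.0005  0.0304] [-0.0002 -0.0047 -0.0001] | pos [ 0.4979 -0.1119  0.1955] [-179.97   24.65  167.56] F [ 0.78  0.3  -2.84] grip 0.0257 54.97 t 14.5167
rel [ 0.0119 -0.0004  0.0504] [-0.0002 -0.0103 -0.0001] | pos [ 0.4979 -0.1119  0.1955] [-179.97   24.65  167.56] F [ 0.78  0.3  -2.84] grip 0.0257 54.97 t 14.5167
rel [ 0.013  -0.0004  0.0654] [-0.0002 -0.0131 -0.0001] | pos [ 0.4979 -0.1119  0.1955] [-179.97   24.65  167.56] F [ 0.78  0.3  -2.84] grip 0.0257 54.97 t 14.5167
rel [ 0.0164 -0.0004  0.0806] [-0.0002 -0.0186 -0.0001] | pos [ 0.4979 -0.1119  0.1955] [-179.97   24.65  167.56] F [ 0.78  0.3  -2.84] grip 0.0257 54.97 t 14.5167
rel [ 0.0196 -0.0004  0.0992] [-0.0002 -0.0242 -0.0001] | pos [ 0.4979 -0.1119  0.1955] [-179.97   24.65  167.56] F [ 0.78  0.3  -2.84] grip 0.0257 54.97 t 14.5167
[ 20.5 -15.8 -10.2 124.9  -2.4  46.   88.9] [ 0.1  0.1  0.1 -0.2  0.1  0.  -0. ]
```

Call:
servo_tool(series=[[[0.005,0,0.005,0,0,0,0],[0.0065,0,0.012,0,-0.001,0,0],[0.008,0,0.02,0,-0.003,0,0],[0.009,0,0.03,0,-0.005,0,0],[0.01,0,0.037,0,-0.007,0,0],[0.01,0,0.037,0,-0.007,0,0],[0.01,0,0.037,0,-0.007,0,0]]])

```text
time_s: 15.1
tool_pos: [0.4994, -0.1121, 0.1836]
tool_rot: [-180.0, 25.9, 167.6]
force: [-0.6, 1.0, -2.4]
grip_width: 0.0257
grasp_force: 55.0
```

Run:
```python
from h import *
for a in((.006,26),(.0145,27),(.019,28),(.0245,29)): rel(*pose(*a))
o=get_obs();R0=R.from_euler('xyz',o['tool_rot'],degrees=True);m=o['tool_pos']+R0.apply([0,0,L]);print(o['qpos'].round(1),'head in coupler',R0.inv().apply(sp(-.03,0,.114)-m).round(4))
```

```text
rel [-0.0012 -0.0008 -0.0012] [-0.0002 -0.0007 -0.0001] | pos [ 0.4994 -0.1121  0.1836] [-179.98   25.88  167.55] F [-0.61  1.03 -2.44] grip 0.0257 54.97 t 15.1
rel [ 0.0016 -0.0008  0.0271] [-0.0002 -0.0062 -0.0001] | pos [ 0.4994 -0.1121  0.1836] [-179.98   25.88  167.55] F [-0.61  1.03 -2.44] grip 0.0257 54.97 t 15.1
rel [ 0.0054 -0.0008  0.0422] [-0.0002 -0.0118 -0.0001] | pos [ 0.4994 -0.1121  0.1836] [-179.98   25.88  167.55] F [-0.61  1.03 -2.44] grip 0.0257 54.97 t 15.1
rel [ 0.009  -0.0008  0.0607] [-0.0002 -0.0174 -0.0001] | pos [ 0.4994 -0.1121  0.1836] [-179.98   25.88  167.55] F [-0.61  1.03 -2.44] grip 0.0257 54.97 t 15.1
[ 20.5 -15.8 -10.3 126.7  -2.4  43.   88.8] head in coupler [-0.0001 -0.0002 -0.0063]
```

Call:
servo_tool(series=[[[0.001,0,0.007,0,-0.002,0,0],[0.001,0,0.014,0,-0.004,0,0],[0.002,0,0.021,0,-0.006,0,0],[0.002,0,0.028,0,-0.007,0,0],[0.003,0,0.035,0,-0.009,0,0],[0.004,0,0.038,0,-0.01,0,0],[0.004,0,0.038,0,-0.01,0,0]]])

```text
time_s: 15.68
tool_pos: [0.5029, -0.1129, 0.1732]
tool_rot: [-180.0, 27.7, 167.6]
force: [-7.8, 3.4, 7.7]
grip_width: 0.0259
grasp_force: 55.0
```

```bash
cat >> h.py <<'E'
def st():
    o=get_obs();R0=R.from_euler('xyz',o['tool_rot'],degrees=True);m=o['tool_pos']+R0.apply([0,0,L]);print(o['qpos'].round(1),'head in coupler',R0.inv().apply(sp(-.03,0,.114)-m).round(4),'F tool',R0.inv().apply(o['force']).round(2))
E
python3 - <<'E'
from h import *
for a in((.019,28),(.0245,29),(.027,29)): rel(*pose(*a))
st()
E
```

```text
rel [ 0.0015 -0.0007  0.006 ] [-0.0002 -0.0019 -0.0001] | pos [ 0.5029 -0.1129  0.1732] [-179.97   27.65  167.55] F [-7.81  3.41  7.67] grip 0.0259 54.97 t 15.6833
rel [ 0.0056 -0.0007  0.0244] [-0.0002 -0.0075 -0.0001] | pos [ 0.5029 -0.1129  0.1732] [-179.97   27.65  167.55] F [-7.81  3.41  7.67] grip 0.0259 54.97 t 15.6833
rel [ 0.0052 -0.0007  0.0327] [-0.0002 -0.0075 -0.0001] | pos [ 0.5029 -0.1129  0.1732] [-179.97   27.65  167.55] F [-7.81  3.41  7.67] grip 0.0259 54.97 t 15.6833
[ 20.4 -15.8 -10.4 128.6  -2.4  39.4  88.7] head in coupler [ 0.0007 -0.0002 -0.0172] F tool [  3.85   1.64 -10.68]
```

Call:
servo_tool(series=[[[0.001,0,0.006,0,-0.001,0,0],[0.002,0,0.012,0,-0.003,0,0],[0.003,0,0.018,0,-0.005,0,0],[0.004,0,0.024,0,-0.007,0,0],[0.005,0,0.03,0,-0.0075,0,0],[0.005,0,0.034,0,-0.0075,0,0],[0.005,0,0.034,0,-0.0075,0,0],[0.005,0,0.034,0,-0.0075,0,0]]], grip_force=60)

```text
time_s: 16.35
tool_pos: [0.5063, -0.1136, 0.1641]
tool_rot: [-180.0, 29.0, 167.6]
force: [-9.7, 3.9, 10.8]
grip_width: 0.0259
grasp_force: 60.0
```

Run:
```python
from h import *
rel(*pose(.027,29))
st()
c=cam('side');save('h7.png',cv2.resize(c['frame'][165:235,235:325],(720,560),interpolation=cv2.INTER_CUBIC))
```

```text
rel [ 0.0012 -0.0009  0.0003] [-0.0002  0.     -0.    ] | pos [ 0.5063 -0.1136  0.1641] [-179.96   29.    167.56] F [-9.67  3.95 10.77] grip 0.0259 59.97 t 16.35
[ 20.4 -15.6 -10.6 130.   -2.3  36.3  88.6] head in coupler [ 0.0008 -0.0002 -0.0269] F tool [  3.79   1.76 -14.41]
```

View pics/h7.png

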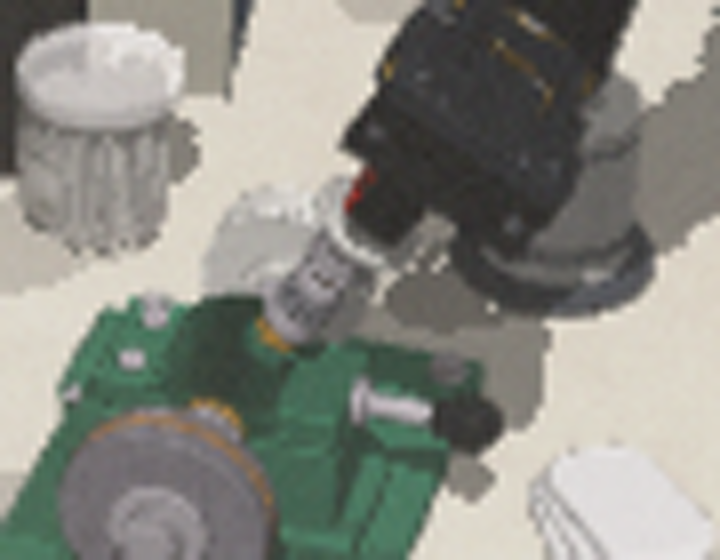

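Call:
servo_tool(series=[[[0,0,0,0,0,0,0],[0,0,0,0,0,0,0],[0,0,0,0,0,0,0],[0,0,0,0,0,0,0],[0,0,0,0,0,0,0],[0,0,0,0,0,0,0]]])

```text
time_s: 16.9
tool_pos: [0.5063, -0.1136, 0.1641]
tool_rot: [-180.0, 29.0, 167.6]
force: [-10.7, 4.7, 10.6]
grip_width: 0.0256
grasp_force: 60.0
```

Run:
```python
from h import *
st(); print(get_obs()['joint_velocities'].round(2)); print(env.sign_off())
```

```text
[ 20.4 -15.6 -10.6 130.   -2.3  36.3  88.6] head in coupler [ 0.0009 -0.0002 -0.0269] F tool [  4.9    2.27 -14.89]
[-0.14  0.1  -0.03  0.01 -0.01 -0.04  0.04]
the job is handed in; nothing more can be done
None
```

I closed the cap, pressed the gun's coupler onto the nipple, and handed the job in with the gun held there at about 17 N. From force and position I estimate 11 to 12 mm of the 14 mm pump stroke; the sign-off call gave no verdict.

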